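Strip a stacked power stage for service

TASK

Take the unscrewed power stage apart from the top down, one piece at a time: the driver board goes in the shallow plastic tray, the power module on the metal pad of the test board, the copper spreader plate on the granite block and the finned heatsink on the wire drain rack. Lay each piece in the middle of its place, lengthwise along it and the same way up as it is now, and set it down gently instead of letting it drop. Leave the transformer and the capacitor that stand among them undisturbed.

Things in the scene. Friction and masses are not known exactly. Their poses are not given: they have to be found in the camera images.
- driver_board: Green circuit board, top of the stack. Board 44 (x) x 30 (y) x 2 mm on four white spacers 6 mm high; on its middle a black block 20 (x) x 16 (y) x 16 mm high, the natural grip across its 16 mm (its top is 24 mm above the spacers' feet); at the -x end a white header 5 mm high. 50 g. Origin: centre of the underside, at the spacers' feet; x along its length, z up.
- module: Power module on the copper spreader: dark plastic brick 74 (x) x 34 (y) mm, 24 mm high in all, on a steel base plate 84 x 34 x 3 mm. Two screw terminals on top at the -x end; the driver board rests on its flat top, over the +x half. About 180 g. Origin: centre of the underside; x along its length, z up.
- spreader: Bare copper plate 104 (x) x 50 (y) x 8 mm with four small holes, under the module and on top of the heatsink. About 370 g. Origin: centre of the underside; x along its length, z up.
- heatsink: Aluminium heatsink, bottom of the stack, on the bench: 130 (x) x 64 (y) x 32 mm high, flat 10 mm plate on top, fins down, along x; outer fins are flat side faces. About 360 g. Origin: centre of the underside (fin tips); x along its length, z up. Yaw within 0.5 rad; the rest is stacked on it, square to a few degrees and centred to 5 mm (the board 14 mm towards +x).
- tray: Shallow light grey plastic tray, open on top, outside 120 (x) x 90 (y) x 10 mm high, walls and floor 3 mm thick: the driver board lies on the floor, 3 mm above the origin. Fixed to the bench. Origin: centre of the underside; x along its length.
- test_board: Brown phenolic board 140 (x) x 84 (y) mm, top 10 mm up, with an aluminium pad 92 x 42 mm in its middle, pad face 12 mm above the origin; two brass posts up to 28 mm high at x = 60, y = +-26 mm and a white connector 20 mm high at x = -62 mm. Fixed. Origin: centre of the underside, below the pad's centre; x along its length.
- granite: Grey speckled granite block 130 (x) x 90 (y) mm, plain flat top 30 mm above the origin. Fixed. Origin: centre of the underside; x along its length.
- drain_rack: Dark steel pan 140 (x) x 100 (y) mm, walls 12 mm high, with a bright wire rack over it: four 6 mm round bars 94 mm long, along y, at x = -50, -17, 17 and 50 mm, tops 20 mm above the origin. The heatsink lies on the bars, its length along the pan's x. Fixed. Origin: centre of the underside; x along its length.
- transformer: Bystander, leave alone: small ferrite transformer, dark core 42 x 15 mm, yellow taped winding, on a black foot, 36 mm high, loose. Origin: centre of the underside.
- capacitor: Bystander, leave alone: dark upright can capacitor with a bare metal top, 35 mm in diameter and 45 mm high, loose. Origin: centre of the underside.
There are look-alikes about, which are no part of the job. What is meant by the module is not white, and is the larger of those in its own colour.

How it is judged:
By the outcome, as a careful person would: the job done as asked, in the order asked, and still so for the second after the job is handed in, with the robot touching nothing.
It also fails if it takes over 115 s, if anything falls off the work surface, if the arm or the gripper's body presses on something with over 40 N, if the wrist force passes 120 N, or if a joint passes its speed limit or range.

ROBOT

A 6-joint arm with a two-finger parallel gripper is mounted at the origin on the work surface. World frame = base frame: x ahead of the robot, y to its left, z up, the work surface at z = 0. Lengths are in m, angles in degrees, forces in N, time in s.
With the tool pointing down it reaches from about 0.35 to 0.875 m from the base axis. Payload 4.2 kg.
Tool frame: the origin (TCP) lies between the finger pads; the fingertips stand 14 mm ahead of it and the grasp point (between the pads) lies 5 mm behind it (r.tcp_to_tips is the distance from the TCP to the fingertips, in m); y points along the fingers, x is the direction in which the jaws open and shut, and the axes are right-handed (so a half turn about y gives the same grasp; the last joint's range is limited). The gripper opens to 87 mm and grips with 3 to 60 N. Pads are 19 mm wide; open, the fingers measure 117 mm over their backs; the gripper's body (75 mm by 190 mm) begins 51 mm behind the grasp point.
Start: joints at [14.817, 22.042, 0.453, 0, -68.411, -14.817], TCP at [0.625, 0, 0.237] pointing down, gripper open.
Joint ranges: [-179.83, 179.83], [-69.29, 118.12], [-61.27, 80.66], [-181.25, 117.63], [-171.15, -9.14], [-177.46, 177.46]. Speed limits (degrees/s): [159.86, 159.86, 180, 180, 180, 180].

INTERFACE

Orientations are given as a 3x3 rotation matrix whose columns are the frame's x, y, z axes.
In Python, from station import sense, optics, ticket, r gives the robot as it stands.
- The arm moves only by the tool carry_out, never from a script. Its argument "steps" is a list that holds one entry, the list of rows, each a list of 6 numbers: the shift along the world's x, y, z in cm, then the turn, a rotation vector about the world's x, y, z in rad. A call has 1 to 20 rows; each row is the pose to reach, as a shift and turn from the pose commanded when the call began; what a row does not reach only later rows make up. A row lasts 1/8 s, in which the tool goes at most 62.5 mm and 10.7 degrees, less where a joint would pass 70% of its speed; a pose out of reach is approached as far as the arm can. A call with a gripper value outside its range is refused whole. "fingers" is the closure in counts, from 0 (fully open) to 255 (shut), set as the call begins (left out, the last holds). The fingers move at their own pace and stop on an object; the grip force is fixed at half the most. Time passes only in rows, so rows that repeat a pose let the fingers close. It gives the time, the measured TCP pose, the force and the opening at its end, in the units of the state.
- sense(): the state, without advancing time (a new reading comes with each control period).
- optics.capture(name): name is "scene" or "side" or "wrist"; returns a dict with "image" (420x560x3 uint8, red, green, blue), "fov_y" (degrees; the focal length in pixels is half the picture's height over the tangent of half this angle, whatever the lens; pixels are square), "cx", "cy" (the principal point, pixels), "rvec" (rotation vector, rad) and "tvec" (3), from world to camera coordinates, as OpenCV has them. Camera axes: x right, y down, z forward; pixel columns grow to the right and rows downward; lengths in m; the calibration is good to about 2 mm. A picture is of the moment at which its call begins. There is no depth.
- ticket.finish_job(): hands the job in, once; it reports no verdict.
The state is a dict: "time_s": time; "joints": joint angles; "joint_velocities": joint speeds; "effort": joint torques, N m; "tcp_pos": TCP position; "ee_rot": TCP orientation; "wrist_force": force on the tool from outside, world axes, zero at the start; "moment": the same for the moment, N m; "gripper_width": opening from 0.0 (shut) to 1.0 (fully open).
Only numpy, scipy, OpenCV 4.12 (cv2) and the standard library are available. Lean on these libraries where they do the work, as an engineer would, in place of code of your own. Each camera call takes 0.05 s, during which the arm holds its last target.

## Working session

There is one attempt and no reset: what is moved stays moved. The work goes in short steps, Python scripts to look and compute and a tool call to move; the robot and the scene stay as the last step left them, time stands still between calls to the robot, and variables do not carry over. Pictures are saved under pics/ and viewed, and the job is handed in when it is done.

Besides the shell and the picture viewer there is one more tool, called as a command line: name --argument value ..., lists and objects as JSON in quotes. carry_out: Moves the arm, as the interface text tells. Its arguments: {"type":"object","properties":{"steps":{"type":"array","items":{"type":"array","items":{"type":"array","items":{"type":"number"}}}},"fingers":{"type":"number"}},"required":["steps"]}

```bash
ls; mkdir -p pics; python3 - <<'E'
from station import sense, optics, ticket, r
import cv2
s=sense();print(s)
for n in("scene","side","wrist"):
    c=optics.capture(n);cv2.imwrite(f"pics/{n}0.png",c["image"][:,:,::-1]);print(n,{k:v for k,v in c.items() if k!="image"})
E
```

```text
pics
{'time_s': 0.0, 'joints': array([ 1.48137506e+01,  2.20914082e+01,  3.78882827e-01, -3.03296468e-02,
       -6.84121737e+01, -1.48171629e+01]), 'joint_velocities': array([ 0.02615966, -0.09769326,  0.12889477,  0.10156457,  0.09612087,
        0.04109527]), 'effort': array([ 5.69075401e-04, -3.90661991e+01,  1.87403029e+01,  4.22001421e+00,
        1.09914420e-02, -1.81494070e-04]), 'tcp_pos': array([ 6.24413002e-01, -7.74817513e-06,  2.35443174e-01]), 'ee_rot': array([[-9.99997481e-01, -2.22987160e-03, -2.54763505e-04],
       [ 2.54943836e-04, -8.05865580e-05, -9.99999964e-01],
       [ 2.22985099e-03, -9.99997511e-01,  8.11548470e-05]]), 'wrist_force': array([ 0.33726172,  0.72651275, -0.03414158]), 'moment': array([ 0.00235267,  0.0249277 , -0.0065192 ]), 'gripper_width': 0.9966987981124029}
scene {'fov_y': 48.4414683757966, 'cx': 278.4729986417056, 'cy': 214.0885472459363, 'rvec': array([ 1.40281255,  1.89504733, -0.98435467]), 'tvec': array([ 0.11145141, -0.21939111,  1.92951415])}
side {'fov_y': 52.75445636552755, 'cx': 283.37700786705227, 'cy': 207.67276169667394, 'rvec': array([ 0.49892797, -2.62802798,  1.3256262 ]), 'tvec': array([0.5161417 , 0.13369167, 1.01103348])}
wrist {'fov_y': 62.630199994577424, 'cx': 275.45179879494026, 'cy': 208.59027085018963, 'rvec': array([2.05171794e-03, 3.11448953e+00, 3.95376778e-01]), 'tvec': array([ 0.623961  , -0.03011371,  0.39088255])}
```

View images.

View pics/scene0.png

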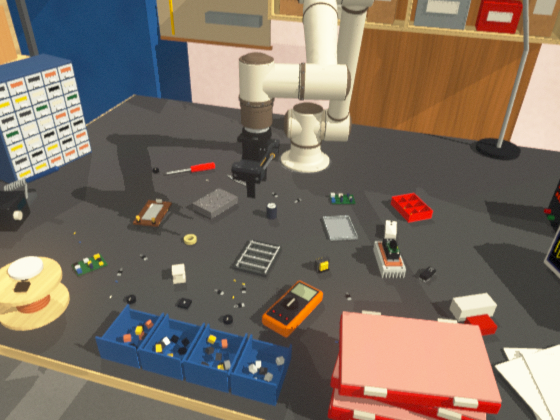

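View pics/side0.png

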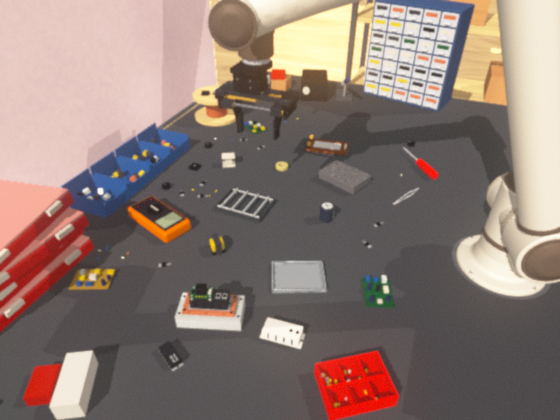

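View pics/wrist0.png

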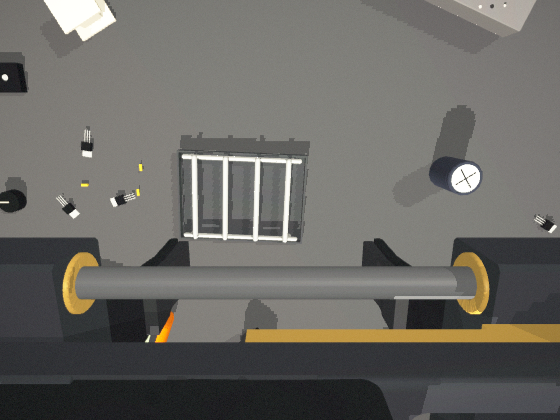

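Stack at scene (390,255)/side (211,305); tray scene (340,228)/side (298,277); rack scene (258,257); granite scene (215,203); test board scene (153,213); transformer scene (323,265); capacitor scene (271,211). Module look-alikes: white brick at side (283,332), small black one at side (172,355). Close crops next.

```bash
cat > h.py <<'E'
import numpy as np,cv2
from station import sense, optics, ticket, r
def cap(n,save=None):
    c=optics.capture(n);c["bgr"]=c["image"][:,:,::-1].copy()
    if save: cv2.imwrite(f"pics/{save}.png",c["bgr"])
    f=210/np.tan(np.radians(c["fov_y"]/2));c["K"]=np.array([[f,0,c["cx"]],[0,f,c["cy"]],[0,0,1.]])
    c["R"]=cv2.Rodrigues(c["rvec"])[0];return c
def ray(c,uv,z):
    uv=np.atleast_2d(np.array(uv,float));d=np.c_[(uv-c["K"][:2,2])/c["K"][0,0],np.ones(len(uv))]@c["R"]
    o=-c["R"].T@c["tvec"];return o+d*((z-o[2])/d[:,2])[:,None]
def proj(c,P):
    return cv2.projectPoints(np.array(P,float).reshape(-1,1,3),c["rvec"],c["tvec"],c["K"],None)[0].reshape(-1,2)
def crop(c,x0,y0,x1,y1,k,name):
    im=cv2.resize(c["bgr"][y0:y1,x0:x1],None,fx=k,fy=k,interpolation=cv2.INTER_CUBIC)
    cv2.imwrite(f"pics/{name}.png",im)
E
python3 - <<'E'
from h import *
a=cap("scene");b=cap("side")
crop(a,300,185,450,295,5,"sc_stack")
crop(b,150,255,340,380,4,"sd_stack")
crop(a,130,180,290,280,5,"sc_places")
crop(b,200,130,390,260,4,"sd_places")
E
```

```text
(no output)
```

View pics/sc_stack.png

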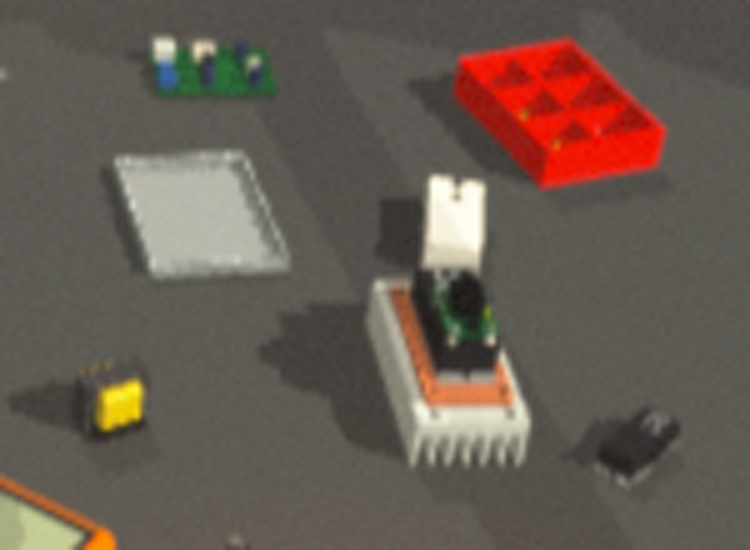

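View pics/sd_stack.png

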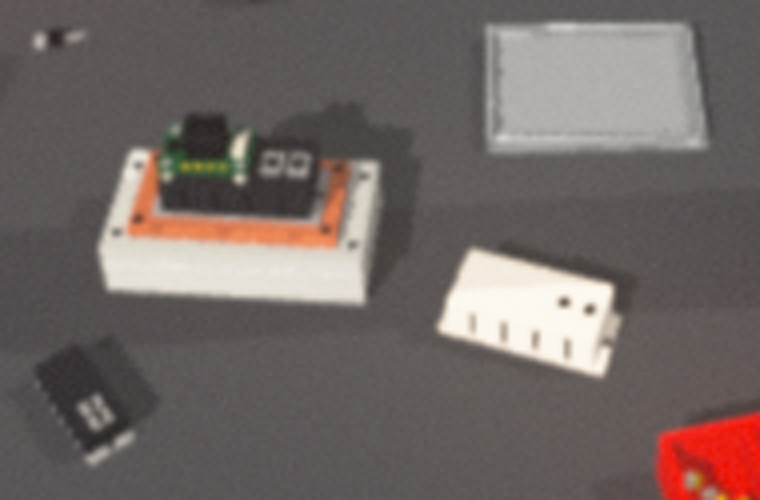

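View pics/sc_places.png

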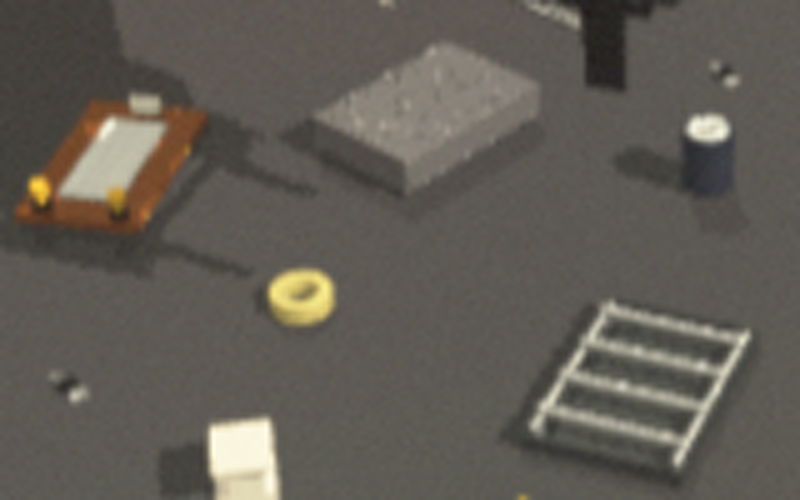

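View pics/sd_places.png

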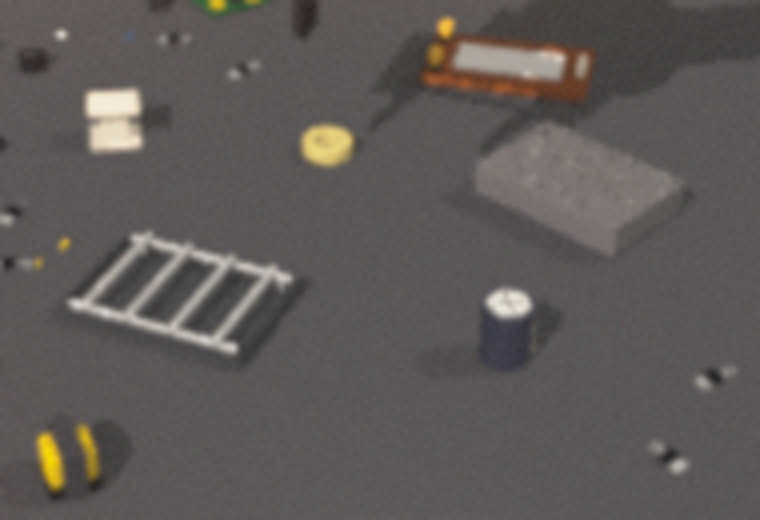

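```bash
python3 - <<'E'
from h import *
np.set_printoptions(precision=4,suppress=True)
a=cap("scene");b=cap("side")
print("cams",-a["R"].T@a["tvec"],-b["R"].T@b["tvec"])
w=cap("wrist");print(-w["R"].T@w["tvec"],w["R"])
def go(n,c,pts,k,x0,y0,z):
    P=ray(c,np.array(pts)/k+[x0,y0],z)[:,:2];print(n,P.mean(0));print(P.round(3).tolist())
    e=P[1:]-P[:-1];print([ (round(np.hypot(*v),3),round(np.degrees(np.arctan2(v[1],v[0])),1)) for v in e])
S=(4,150,255);C=(5,300,185);P=(5,130,180);Q=(4,200,130)
go("hs side",b,[(130,150),(380,165),(368,262),(103,243)],*S,.032)
go("hs scene",a,[(375,283),(408,405),(527,405)],*C,.032)
go("tray side",b,[(487,24),(690,24),(708,150),(487,152)],*S,.01)
go("tray sc",a,[(113,157),(243,152),(290,268),(150,277)],*C,.01)
go("rack sc",a,[(605,303),(538,430),(680,465),(748,337)],*P,.02)
go("rack sd",b,[(140,237),(75,303),(235,348),(290,278)],*Q,.02)
go("gran sc",a,[(445,42),(540,88),(405,160),(313,118)],*P,.03)
go("gran sd",b,[(545,122),(475,170),(612,225),(685,183)],*Q,.03)
go("tb sc",a,[(93,100),(208,115),(140,230),(18,215)],*P,.01)
go("pad sc",a,[(113,118),(168,122),(122,200),(60,195)],*P,.012)
go("pad sd",b,[(458,40),(568,53),(562,80),(452,68)],*Q,.012)
go("cap sc",a,[(708,127)],*P,.045)
go("cap sd",b,[(508,303)],*Q,.045)
go("trafo sc",a,[(112,390)],*C,.018)
go("trafo sd",b,[(68,458)],*Q,.018)
E
```

```text
cams [1.6884 0.3557 0.8979] [0.2235 0.872  0.7044]
[ 0.6249 -0.0692  0.3853] [[-1.      0.0009  0.0008]
 [ 0.0011  0.9683  0.2499]
 [-0.0005  0.2499 -0.9683]]
hs side [0.5592 0.3906]
[[0.632, 0.381], [0.507, 0.342], [0.486, 0.401], [0.612, 0.438]]
[(np.float64(0.132), np.float64(-162.7)), (np.float64(0.062), np.float64(110.0)), (np.float64(0.132), np.float64(16.6))]
hs scene [0.5741 0.3827]
[[0.508, 0.34], [0.618, 0.371], [0.597, 0.437]]
[(np.float64(0.115), np.float64(15.9)), (np.float64(0.069), np.float64(107.8))]
tray side [0.4298 0.2267]
[[0.504, 0.203], [0.393, 0.159], [0.355, 0.249], [0.466, 0.295]]
[(np.float64(0.12), np.float64(-158.2)), (np.float64(0.098), np.float64(112.7)), (np.float64(0.12), np.float64(22.4))]
tray sc [0.4357 0.2197]
[[0.391, 0.153], [0.358, 0.236], [0.479, 0.286], [0.515, 0.203]]
[(np.float64(0.09), np.float64(112.0)), (np.float64(0.131), np.float64(22.3)), (np.float64(0.091), np.float64(-66.1))]
rack sc [0.6703 0.0182]
[[0.605, -0.028], [0.731, -0.026], [0.735, 0.061], [0.611, 0.065]]
[(np.float64(0.125), np.float64(1.2)), (np.float64(0.087), np.float64
[... 804 characters left out ...]
p.float64(95.1)), (np.float64(0.139), np.float64(8.9)), (np.float64(0.084), np.float64(-83.5))]
pad sc [ 0.5449 -0.3975]
[[0.502, -0.424], [0.494, -0.386], [0.588, -0.37], [0.596, -0.411]]
[(np.float64(0.039), np.float64(100.8)), (np.float64(0.095), np.float64(9.7)), (np.float64(0.042), np.float64(-79.7))]
pad sd [ 0.5442 -0.3941]
[[0.597, -0.412], [0.501, -0.426], [0.493, -0.377], [0.586, -0.362]]
[(np.float64(0.097), np.float64(-172.1)), (np.float64(0.049), np.float64(99.0)), (np.float64(0.094), np.float64(9.3))]
cap sc [ 0.4318 -0.0151]
[[0.432, -0.015]]
[]
cap sd [ 0.4348 -0.01  ]
[[0.435, -0.01]]
[]
trafo sc [0.6402 0.2042]
[[0.64, 0.204]]
[]
trafo sd [0.6463 0.2074]
[[0.646, 0.207]]
[]
```

carry_out --steps '[[[-1,5,0,0,0,-0.16],[-2,10,0,0,0,-0.32],[-2.6,15,0,0,0,-0.48],[-3.3,20,0,0,0,-0.64],[-4,25,0,0,0,-0.8],[-4.6,30,0,0,0,-0.96],[-5,35,0,0,0,-1.12],[-5.3,39,0,0,0,-1.28],[-5.3,39,0,0,0,-1.28],[-5.3,39,0,0,0,-1.28],[-5.3,39,0,0,0,-1.28]]]'

```text
time_s: 1.78
tcp_pos: [0.5722, 0.3889, 0.2369]
ee_rot: [[-0.286, 0.0, -0.958], [0.958, -0.0, -0.286], [-0.0, -1.0, -0.0]]
wrist_force: [-0.8, -0.3, -1.3]
gripper_width: 0.999
```

```bash
python3 - <<'E'
from h import *
s=sense();print(s["time_s"],s["tcp_pos"],s["ee_rot"].round(3).tolist(),s["joints"],s["wrist_force"])
w=cap("wrist","w1");print(-w["R"].T@w["tvec"])
E
```

```text
1.775 [0.57224579 0.38885711 0.23685269] [[-0.286, 0.0, -0.958], [0.958, -0.0, -0.286], [-0.0, -1.0, -0.0]] [ 4.75533480e+01  2.86576457e+01  1.11348213e+01  4.65134985e-03
 -7.24756838e+01 -1.20935067e+02] [-0.75087896 -0.34660038 -1.25078751]
[0.5068735  0.36836775 0.38586978]
```

View pics/w1.png

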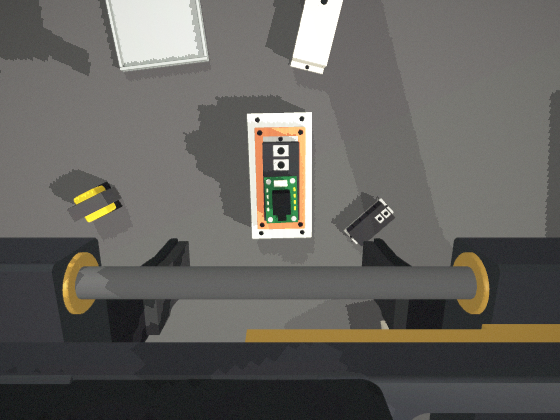

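```bash
python3 - <<'E'
from h import *
w=cap("wrist"); crop(w,235,100,335,245,4,"w1c"); crop(w,335,180,435,255,6,"w1l")
E
```

```text
(no output)
```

View pics/w1c.png

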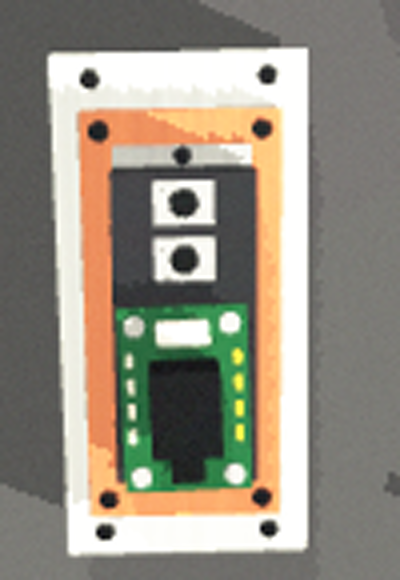

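View pics/w1l.png

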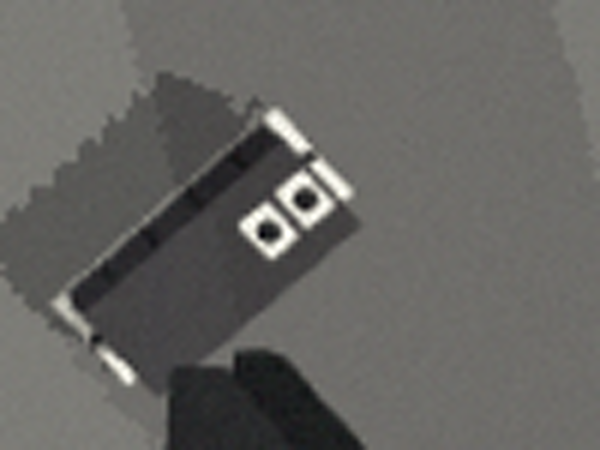

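```bash
python3 - <<'E'
from h import *
np.set_printoptions(precision=4,suppress=True)
w=cap("wrist")
def go(n,pts,z,k=4,o=(235,100)):
    P=ray(w,np.array(pts)/k+o,z)[:,:2];print(n,P.mean(0),end=' ')
    e=np.roll(P,-1,0)-P;print([ (float(round(np.hypot(*v)*1e3,1)),float(round(np.degrees(np.arctan2(v[1],v[0])),1))) for v in e]);return P
go("hs",[(50,55),(308,48),(308,551),(70,555)],.032)
go("cu",[(78,108),(280,108),(282,515),(88,517)],.04)
go("pcb",[(118,303),(247,305),(252,490),(127,493)],.072)
go("blk",[(150,360),(222,360),(222,458),(152,458)],.088)
go("brick",[(112,168),(255,168),(255,302),(116,302)],.064)
print(go("lookalike top",[(265,122),(358,225),(165,392),(75,305)],.016,6,(335,180)))
tip=w["R"]
g=w["bgr"].astype(int)
m=(cv2.cvtColor(w["bgr"],cv2.COLOR_BGR2HSV)); 
gm=((m[:,:,0]>40)&(m[:,:,0]<85)&(m[:,:,1]>90)).astype(np.uint8)
cn=max(cv2.findContours(gm,0,2)[0],key=cv2.contourArea);R=cv2.minAreaRect(cn);print(R)
print(go("pcb mask",cv2.boxPoints(R),.072,1,(0,0)))
E
```

```text
hs [0.5622 0.3907] [(63.8, 108.0), (131.2, 18.1), (64.5, -72.4), (130.7, -162.2)]
cu [0.5625 0.3901] [(49.3, 106.6), (104.1, 18.1), (51.0, -72.8), (104.7, -162.9)]
pcb [0.5751 0.3944] [(29.6, 105.7), (44.3, 19.0), (29.7, -72.0), (45.5, -161.2)]
blk [0.5738 0.3939] [(15.8, 106.6), (22.4, 17.2), (15.7, -73.4), (22.4, -162.4)]
brick [0.5396 0.3835] [(32.8, 106.6), (31.0, 17.5), (32.7, -73.4), (31.0, -162.2)]
lookalike top [0.585  0.5029] [(27.1, 60.2), (47.2, -29.1), (25.0, -117.4), (48.3, 153.4)]
[[0.5572 0.5022]
 [0.5707 0.5258]
 [0.6119 0.5028]
 [0.6004 0.4806]]
((280.7196044921875, 198.83091735839844), (46.4066276550293, 32.602699279785156), 87.39744567871094)
pcb mask [0.5748 0.3936] [(29.9, 109.2), (44.4, 20.0), (30.9, -70.7), (44.4, -161.4)]
[[0.5587 0.3721]
 [0.5489 0.4004]
 [0.5906 0.4155]
 [0.6008 0.3863]]
```

carry_out --steps '[[[0.2,0.2,-3,0,0,0.02],[0.3,0.4,-7,0,0,0.02],[0.3,0.4,-10,0,0,0.02],[0.3,0.4,-11,0,0,0.02],[0.3,0.4,-11,0,0,0.02],[0.3,0.4,-11,0,0,0.02]]]' --fingers 110

```text
time_s: 2.68
tcp_pos: [0.5759, 0.3946, 0.1285]
ee_rot: [[-0.306, 0.003, -0.952], [0.952, 0.002, -0.306], [0.001, -1.0, -0.003]]
wrist_force: [0.3, -0.1, -0.1]
gripper_width: 0.573
```

```bash
python3 - <<'E'
from h import *
s=sense();print(s["time_s"],s["tcp_pos"],s["wrist_force"],s["gripper_width"], r)
w=cap("wrist","w2")
print(proj(w,[[.5748,.394,.088],s["tcp_pos"]]))
E
```

```text
2.675 [0.57586856 0.39458125 0.12848532] [ 0.26813991 -0.09376861 -0.06694491] 0.5732542291530879 <Robot object at 0x7fbf6c75fe00>
[[276.86709269 239.01653593]
 [277.74807974 270.72541793]]
```

View pics/w2.png

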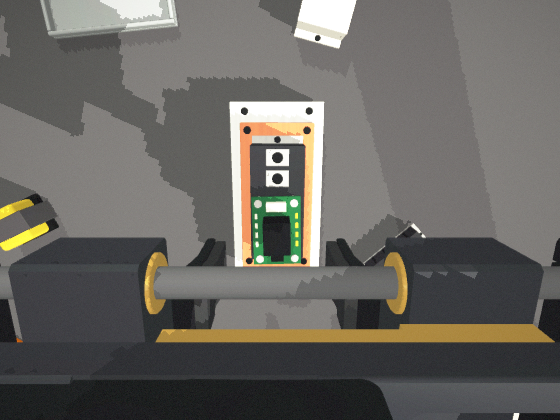

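Block at (277,237), matching the prediction (277,239). Descend and grip.

carry_out --steps '[[[0,0,-2,0,0,0],[0,0,-3.2,0,0,0],[0,0,-3.75,0,0,0],[0,0,-3.75,0,0,0],[0,0,-3.75,0,0,0]]]'

```text
time_s: 3.35
tcp_pos: [0.5754, 0.3943, 0.0898]
ee_rot: [[-0.306, 0.001, -0.952], [0.952, 0.001, -0.306], [0.0, -1.0, -0.001]]
wrist_force: [0.1, -0.8, 0.1]
gripper_width: 0.571
```

carry_out --steps '[[[0,0,0,0,0,0],[0,0,0,0,0,0],[0,0,0,0,0,0],[0,0,0,0,0,0],[0,0,0,0,0,0],[0,0,0,0,0,0]]]' --fingers 255

```text
time_s: 4.1
tcp_pos: [0.575, 0.3941, 0.0891]
ee_rot: [[-0.306, 0.0, -0.952], [0.952, 0.0, -0.306], [0.0, -1.0, -0.0]]
wrist_force: [-0.4, 0.2, -0.1]
gripper_width: 0.177
```

carry_out --steps '[[[0,0,1,0,0,0],[0,0,3,0,0,0],[0,0,5,0,0,0],[-2,-2,7,0,0,0],[-5,-6,8,0,0,0.03],[-9,-11,8,0,0,0.075],[-12,-15,8,0,0,0.075],[-14.2,-17,8,0,0,0.075],[-14.2,-17,8,0,0,0.075],[-14.2,-17,8,0,0,0.075],[-14.2,-17,8,0,0,0.075]]]'

```text
time_s: 5.48
tcp_pos: [0.4337, 0.2248, 0.1692]
ee_rot: [[-0.377, 0.001, -0.926], [0.926, 0.0, -0.377], [0.0, -1.0, -0.001]]
wrist_force: [0.3, -0.6, -0.1]
gripper_width: 0.183
```

```bash
python3 - <<'E'
from h import *
s=sense();print(s["time_s"],s["tcp_pos"],s["wrist_force"],s["gripper_width"])
w=cap("wrist","w3")
E
```

```text
5.475 [0.43373229 0.22483584 0.1691688 ] [ 0.33940489 -0.59143944 -0.11698752] 0.18257087524774265
```

View pics/w3.png

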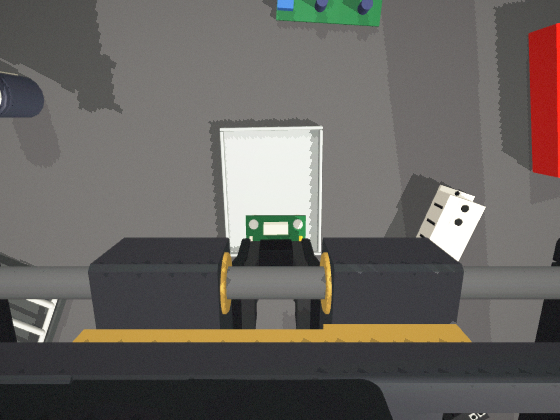

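```bash
python3 - <<'E'
from h import *
w=cap("wrist"); crop(w,205,110,340,262,4,"w3c")
E
```

```text
(no output)
```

View pics/w3c.png

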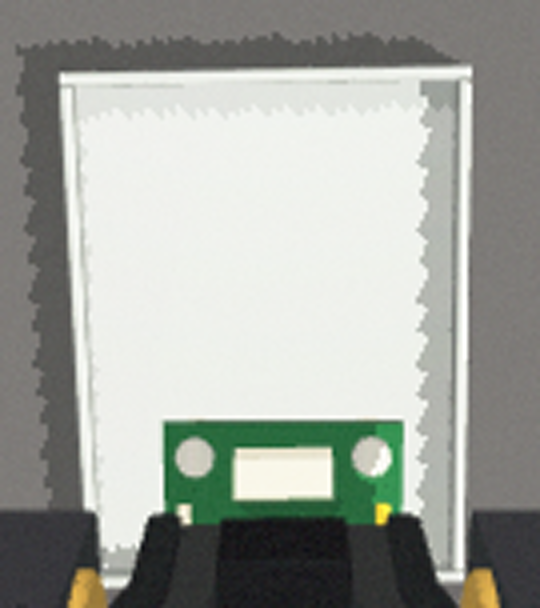

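```bash
python3 - <<'E'
from h import *
w=cap("wrist")
P=ray(w,np.array([(60,73),(472,67),(467,583),(86,508)])/4+[205,110],.01)[:,:2];print(P.round(4).tolist())
e=np.roll(P,-1,0)-P;print([ (float(round(np.hypot(*v)*1e3,1)),float(round(np.degrees(np.arctan2(v[1],v[0])),1))) for v in e])
d=P[2]-P[1];th=np.arctan2(d[1],d[0]);th2=np.arctan2(*(P[3]-P[0])[::-1]);print(np.degrees([th,th2]))
t=(th+th2)/2;print("ctr",(P[0]+P[1])/2+.06*np.array([np.cos(t),np.sin(t)]), (P[0]+P[2])/2)
E
```

```text
[[0.3953, 0.1559], [0.3605, 0.2383], [0.4705, 0.2861], [0.4869, 0.1953]]
[(89.5, 112.9), (119.9, 23.5), (92.2, -79.7), (99.7, -156.7)]
[23.46596691 23.27922552]
ctr [0.4329725 0.220913 ] [0.4328828  0.22098065]
```

carry_out --steps '[[[0,-0.15,-3,0,0,0.01],[0,-0.3,-6.5,0,0,0.018],[0,-0.3,-10,0,0,0.018],[0,-0.3,-12.5,0,0,0.018],[0,-0.3,-13.4,0,0,0.018],[0,-0.3,-13.7,0,0,0.018],[0,-0.3,-13.9,0,0,0.018],[0,-0.3,-14.0,0,0,0.018],[0,-0.3,-14.05,0,0,0.018],[0,-0.3,-14.05,0,0,0.018]]]'

```text
time_s: 6.88
tcp_pos: [0.4331, 0.2211, 0.0289]
ee_rot: [[-0.393, 0.0, -0.92], [0.92, 0.0, -0.393], [0.0, -1.0, -0.001]]
wrist_force: [-0.7, -0.3, -0.4]
gripper_width: 0.182
```

carry_out --steps '[[[0,0,-0.05,0,0,0],[0,0,-0.08,0,0,0],[0,0,-0.08,0,0,0]]]'

```text
time_s: 7.25
tcp_pos: [0.4331, 0.2211, 0.028]
ee_rot: [[-0.393, 0.0, -0.92], [0.92, 0.0, -0.393], [0.0, -1.0, -0.0]]
wrist_force: [-0.9, -1.2, 2.6]
gripper_width: 0.186
```

```bash
python3 - <<'E'
from h import *
print(sense()["tcp_pos"],sense()["wrist_force"])
w=cap("wrist"); b=cap("side");crop(b,260,240,350,310,6,"sd4")
cv2.imwrite("pics/w4.png",w["bgr"])
E
```

```text
[0.43305383 0.22109295 0.02799104] [-0.93724884 -1.2032481   2.61633571]
```

View pics/sd4.png

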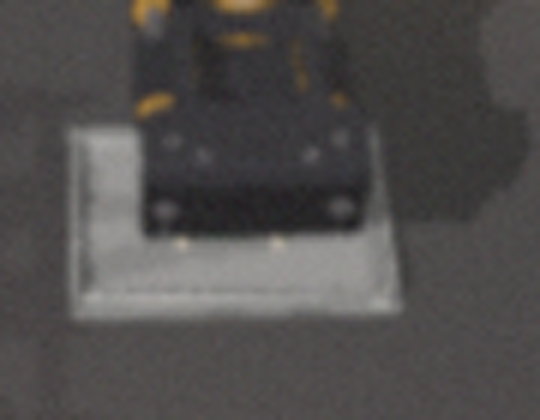

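Contact felt (+2.6 N). Release and rise.

carry_out --steps '[[[0,0,0,0,0,0],[0,0,0,0,0,0],[0,0,0,0,0,0],[0,0,0,0,0,0],[0,0,1,0,0,0],[0,0,3,0,0,0],[0,0,6,0,0,0],[0,0,10,0,0,0],[0,0,14,0,0,0],[0,0,14,0,0,0],[0,0,14,0,0,0]]]' --fingers 130

```text
time_s: 8.72
tcp_pos: [0.4325, 0.2207, 0.1678]
ee_rot: [[-0.393, -0.0, -0.92], [0.92, 0.0, -0.393], [0.0, -1.0, 0.0]]
wrist_force: [0.2, -0.3, -0.5]
gripper_width: 0.493
```

```bash
python3 - <<'E'
from h import *
print(sense()["tcp_pos"])
w=cap("wrist","w5"); 
m=(cv2.cvtColor(w["bgr"],cv2.COLOR_BGR2HSV)); 
gm=((m[:,:,0]>40)&(m[:,:,0]<85)&(m[:,:,1]>90)).astype(np.uint8);gm[:100]=0
cn=max(cv2.findContours(gm,0,2)[0],key=cv2.contourArea);R=cv2.minAreaRect(cn);print(R)
P=ray(w,cv2.boxPoints(R),.011);print(P.mean(0));e=np.roll(P,-1,0)-P;print(np.degrees(np.arctan2(e[:,1],e[:,0])))
E
```

```text
[0.43249359 0.22070867 0.16776754]
((275.5, 197.5), (47.0, 33.0), 90.0)
[0.43320015 0.21991859 0.011     ]
[ 113.06681487   23.75210853  -66.93224974 -157.6165028 ]
```

View pics/w5.png

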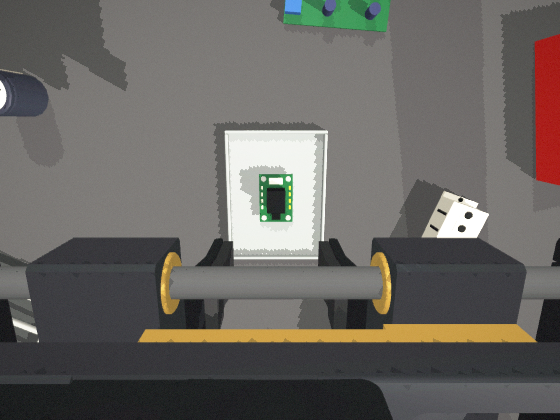

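carry_out --steps '[[[2,3,1,0,0,-0.02],[5,7,2,0,0,-0.05],[8.5,11.3,3,0,0,-0.08],[11,14.5,3,0,0,-0.1],[12.7,16.9,3,0,0,-0.1],[12.7,16.9,3,0,0,-0.1],[12.7,16.9,3,0,0,-0.1],[12.7,16.9,3,0,0,-0.1]]]' --fingers 50

```text
time_s: 9.78
tcp_pos: [0.5595, 0.3892, 0.1976]
ee_rot: [[-0.299, -0.001, -0.954], [0.954, -0.001, -0.299], [-0.0, -1.0, 0.001]]
wrist_force: [0.2, -0.1, -0.1]
gripper_width: 0.806
```

```bash
python3 - <<'E'
from h import *
print(sense()["tcp_pos"],sense()["ee_rot"][:,0])
w=cap("wrist","w6"); crop(w,225,100,335,240,4,"w6c")
E
```

```text
[0.55947031 0.38920986 0.19758913] [-2.98866220e-01  9.54294910e-01 -4.54494033e-04]
```

View pics/w6c.png

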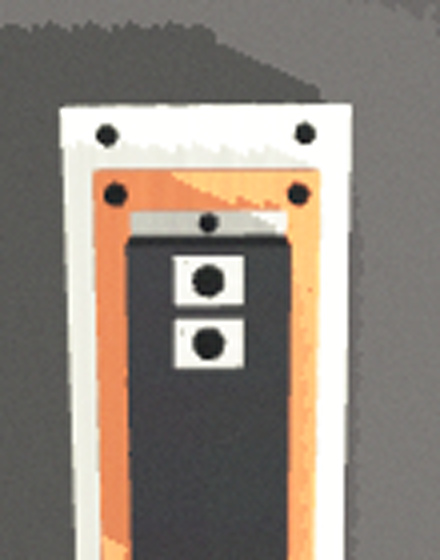

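View pics/w6.png

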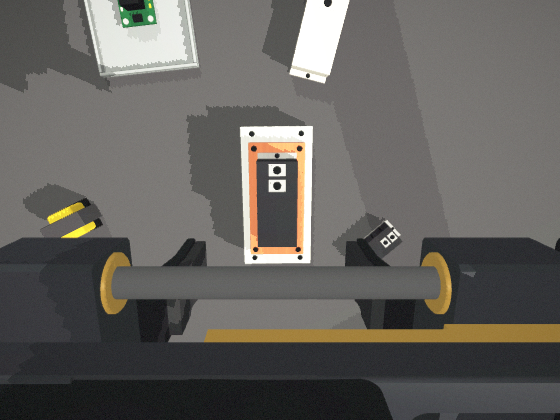

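```bash
python3 - <<'E'
from h import *
w=cap("wrist"); crop(w,225,215,335,275,6,"w6d")
o=np.array([225,100])
def R(p,z): return ray(w,np.array(p)/4+o,z)[:,:2]
A=R([(128,242),(290,242),(291,550),(133,550)],.064);B=R([(131,212),(288,212)],.043)
for v in (A[1]-A[0],A[2]-A[1],A[3]-A[0],B[1]-B[0]): print(np.hypot(*v),np.degrees(np.arctan2(v[1],v[0])))
t=np.radians(17.5);u=np.array([np.cos(t),np.sin(t)])
print((A[0]+A[1])/2+.037*u,B.mean(0)+.042*u)
E
```

```text
0.03309762643696253 107.3466621477821
0.06643265158299842 18.442814869407393
0.06642649587203313 17.509707303345
0.034271075341486906 107.34578291149673
[0.56037639 0.38999295] [0.56115267 0.39045378]
```

View pics/w6d.png

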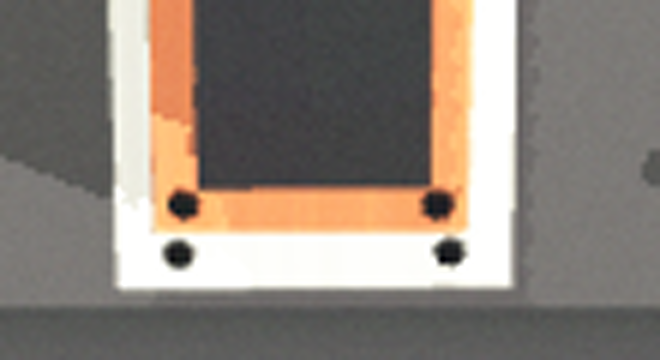

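carry_out --steps '[[[0.1,0,-3,0,0,0],[0.1,0,-7,0,0,0],[0.1,0,-11,0,0,0],[0.1,0,-13,0,0,0],[0.1,0,-13.7,0,0,0],[0.1,0,-13.9,0,0,0],[0.1,0,-13.9,0,0,0],[0.1,0,-13.9,0,0,0]]]'

```text
time_s: 10.88
tcp_pos: [0.5614, 0.3904, 0.06]
ee_rot: [[-0.299, 0.001, -0.954], [0.954, 0.001, -0.299], [0.001, -1.0, -0.002]]
wrist_force: [0.6, -0.2, 0.1]
gripper_width: 0.807
```

carry_out --steps '[[[0,0,0,0,0,0],[0,0,0,0,0,0],[0,0,0,0,0,0],[0,0,0,0,0,0],[0,0,0,0,0,0],[0,0,0,0,0,0]]]' --fingers 255

```text
time_s: 11.62
tcp_pos: [0.561, 0.3901, 0.0587]
ee_rot: [[-0.299, 0.0, -0.954], [0.954, 0.0, -0.299], [0.0, -1.0, -0.0]]
wrist_force: [-0.1, 0.3, -0.3]
gripper_width: 0.39
```

carry_out --steps '[[[0,0,1,0,0,0],[0,0,3,0,0,0],[0,0,6,0,0,0],[0,-2,9,0,0,0],[0,-5,10,0,0,0],[0,-10,10,0,0,-0.02],[0,-15,10,0,0,-0.04],[0,-20,10,0,0,-0.06],[0,-25,10,0,0,-0.08],[0,-30,10,0,0,-0.1],[0,-35,10,0,0,-0.12],[0,-40,10,0,0,-0.13],[0,-45,10,0,0,-0.14],[-0.5,-50,10,0,0,-0.15],[-0.8,-55,10,0,0,-0.15],[-1.2,-60,10,0,0,-0.15],[-1.6,-65,10,0,0,-0.15],[-1.6,-70,10,0,0,-0.15],[-1.6,-74,10,0,0,-0.15],[-1.6,-76.5,10,0,0,-0.15]]]'

```text
time_s: 14.12
tcp_pos: [0.5426, -0.3773, 0.1575]
ee_rot: [[-0.15, -0.002, -0.989], [0.989, 0.001, -0.15], [0.002, -1.0, 0.002]]
wrist_force: [0.3, 0.7, -1.7]
gripper_width: 0.383
```

carry_out --steps '[[[0,-1,0,0,0,0],[0,-1.5,0,0,0,0],[0,-1.5,0,0,0,0],[0,-1.5,0,0,0,0]]]'

```text
time_s: 14.62
tcp_pos: [0.5451, -0.389, 0.1589]
ee_rot: [[-0.154, 0.0, -0.988], [0.988, 0.0, -0.154], [0.0, -1.0, -0.0]]
wrist_force: [-0.2, 0.3, -1.0]
gripper_width: 0.384
```

```bash
python3 - <<'E'
from h import *
s=sense();print(s["time_s"],s["tcp_pos"],s["ee_rot"][:,0],s["gripper_width"],s["wrist_force"],s["joints"])
w=cap("wrist","w7")
E
```

```text
14.625 [ 0.54511836 -0.38904142  0.15888747] [-1.54264230e-01  9.88029601e-01  2.32982639e-04] 0.384113174017266 [-0.15968227  0.28289069 -1.04000349] [-2.17160809e+01  2.96207868e+01  1.27143289e+00 -1.49618904e-02
 -6.16546036e+01 -5.94026886e+01]
```

View pics/w7.png

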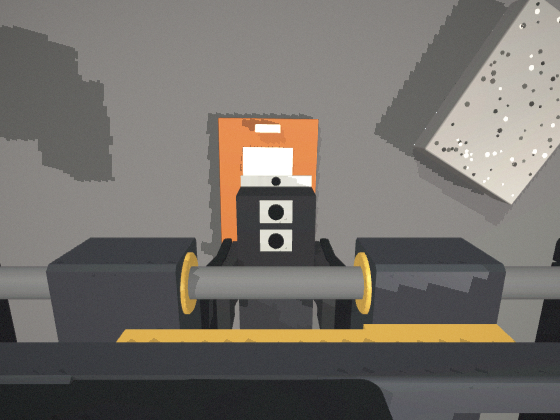

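```bash
python3 - <<'E'
from h import *
w=cap("wrist"); crop(w,205,105,335,255,4,"w7c")
E
```

```text
(no output)
```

View pics/w7c.png

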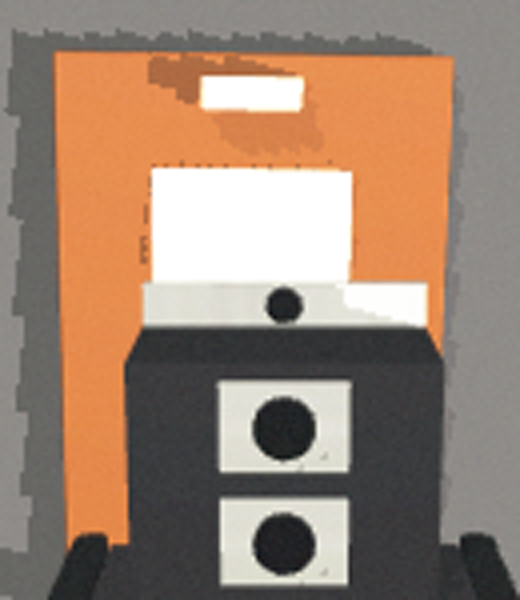

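```bash
python3 - <<'E'
from h import *
w=cap("wrist")
R=lambda p,z: ray(w,np.array(p)/4+[205,105],z)[:,:2]
A=R([(55,52),(454,57),(444,320),(68,545)],.01);B=R([(152,168),(352,170)],.012)
ang=[]
for v in (A[1]-A[0],A[2]-A[1],A[3]-A[0],B[1]-B[0]):
    print(np.hypot(*v),np.degrees(np.arctan2(v[1],v[0])))
M=R([(142,283),(427,283)],.1587-.0587+.040+.003);v=M[1]-M[0];print("mod",np.hypot(*v),np.degrees(np.arctan2(v[1],v[0])),M.mean(0))
for d in(8.2,9):
  t=np.radians(d);u=np.array([np.cos(t),np.sin(t)])
  print((A[0]+A[1])/2+.07*u,B.mean(0)+.046*u, "modctr",M.mean(0)+.042*u)
E
```

```text
0.08332498268562613 98.1310205471997
0.055765772593436465 8.364823673288141
0.10898044459266439 8.031098506994255
0.04233660967207057 98.26269840719195
mod 0.03432677689844609 98.83131665584007 [ 0.50377086 -0.39642127]
[ 0.54742878 -0.39657953] [ 0.54694881 -0.39701397] modctr [ 0.54534146 -0.39043086]
[ 0.54728263 -0.39561314] [ 0.54685277 -0.39637891] modctr [ 0.54525377 -0.38985102]
```

carry_out --steps '[[[0.1,-0.3,-3,0,0,-0.01],[0.2,-0.65,-6,0,0,-0.01],[0.2,-0.65,-9,0,0,-0.01],[0.2,-0.65,-11.3,0,0,-0.01],[0.2,-0.65,-12.2,0,0,-0.01],[0.2,-0.65,-12.5,0,0,-0.01],[0.2,-0.65,-12.65,0,0,-0.01],[0.2,-0.65,-12.75,0,0,-0.01],[0.2,-0.65,-12.75,0,0,-0.01],[0.2,-0.65,-12.75,0,0,-0.01]]]'

```text
time_s: 16.02
tcp_pos: [0.5471, -0.3966, 0.0316]
ee_rot: [[-0.143, 0.001, -0.99], [0.99, -0.0, -0.143], [-0.0, -1.0, -0.0]]
wrist_force: [-0.0, 0.4, -1.4]
gripper_width: 0.389
```

carry_out --steps '[[[0,0,-0.05,0,0,0],[0,0,-0.1,0,0,0],[0,0,-0.1,0,0,0]]]'

```text
time_s: 16.4
tcp_pos: [0.5471, -0.3965, 0.0307]
ee_rot: [[-0.143, 0.0, -0.99], [0.99, -0.0, -0.143], [-0.0, -1.0, -0.0]]
wrist_force: [-0.9, 0.5, 1.2]
gripper_width: 0.388
```

carry_out --steps '[[[0,0,0,0,0,0],[0,0,0,0,0,0],[0,0,0,0,0,0],[0,0,0,0,0,0],[0,0,1,0,0,0],[0,0,3,0,0,0],[0,0,6,0,0,0],[0,0,10,0,0,0],[0,0,14,0,0,0],[0,0,17,0,0,0],[0,0,17,0,0,0],[0,0,17,0,0,0]]]' --fingers 60

```text
time_s: 17.9
tcp_pos: [0.5465, -0.3961, 0.1999]
ee_rot: [[-0.143, -0.001, -0.99], [0.99, 0.001, -0.143], [0.001, -1.0, 0.0]]
wrist_force: [0.7, -0.1, -1.1]
gripper_width: 0.76
```

```bash
python3 - <<'E'
from h import *
s=sense();print(s["time_s"],s["tcp_pos"],s["ee_rot"][:,0])
w=cap("wrist","w8")
E
```

```text
17.9 [ 0.54652933 -0.39611384  0.19988297] [-1.43045802e-01  9.89715672e-01  8.86781300e-04]
```

View pics/w8.png

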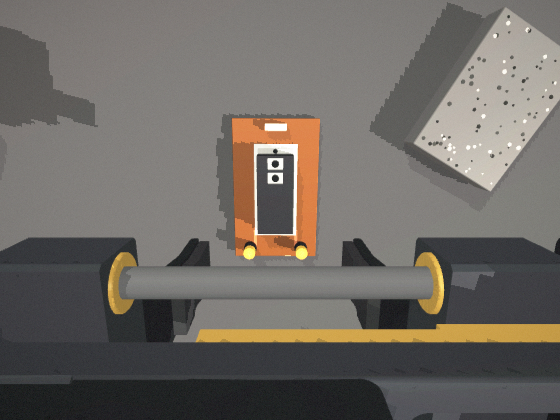

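```bash
python3 - <<'E'
from h import *
w=cap("wrist")
P=ray(w,[(508,8),(407,142),(490,190)],.03)[:,:2];print(P)
for v in (P[1]-P[0],P[2]-P[1]): print(np.hypot(*v),np.degrees(np.arctan2(v[1],v[0])))
print((P[0]+P[2])/2)
E
```

```text
[[ 0.36268008 -0.22870932]
 [ 0.48125232 -0.28580275]
 [ 0.51347552 -0.1981166 ]]
0.131601810123992 -25.711166944122745
0.09341946581112609 69.82246368556088
[ 0.4380778  -0.21341296]
```

carry_out --steps '[[[0,3,0,0,0,0],[0,8,0,0,0,0.01],[0,13,0,0,0,0.02],[0,18,0,0,0,0.04],[0.1,23,0,0,0,0.06],[0.2,28,0,0,0,0.08],[0.3,33,0,0,0,0.1],[0.4,38,0,0,0,0.12],[0.6,43,0,0,0,0.14],[0.8,48,0,0,0,0.166],[1,53,0,0,0,0.166],[1.2,58,0,0,0,0.166],[1.3,63,0,0,0,0.166],[1.4,68,0,0,0,0.166],[1.5,73,0,0,0,0.166],[1.5,77,0,0,0,0.166],[1.5,78.6,0,0,0,0.166],[1.5,78.6,0,0,0,0.166],[1.5,78.6,0,0,0,0.166],[1.5,78.6,0,0,0,0.166]]]' --fingers 0

```text
time_s: 20.5
tcp_pos: [0.5622, 0.3882, 0.2006]
ee_rot: [[-0.303, 0.0, -0.953], [0.953, -0.0, -0.303], [-0.0, -1.0, -0.0]]
wrist_force: [0.2, -0.2, 0.4]
gripper_width: 1.001
```

```bash
python3 - <<'E'
from h import *
s=sense();print(s["time_s"],s["tcp_pos"],s["ee_rot"][:,0])
w=cap("wrist","w9");crop(w,220,110,340,270,4,"w9c")
E
```

```text
20.5 [0.5622245  0.38816488 0.20059494] [-3.03473430e-01  9.52839901e-01 -2.97949609e-05]
```

View pics/w9c.png

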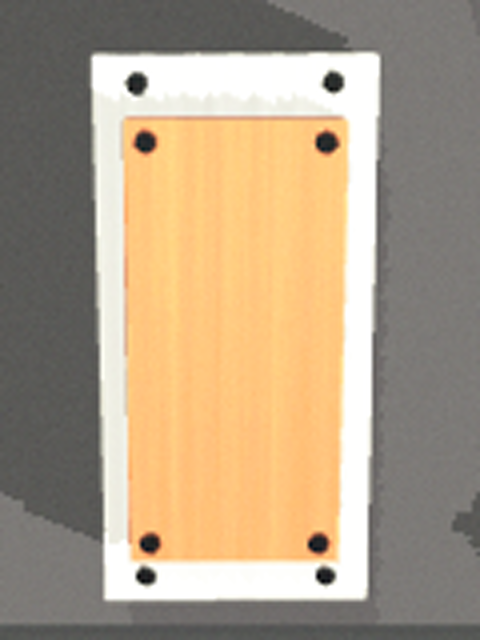

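```bash
python3 - <<'E'
from h import *
w=cap("wrist")
for p,z in(([(123,116),(347,117),(338,560),(130,560)],.04),([(92,54),(380,52),(368,600),(104,600)],.032)):
    P=ray(w,np.array(p)/4+[220,110],z)[:,:2];print(P.mean(0));e=np.roll(P,-1,0)-P
    print([ (float(round(np.hypot(*v)*1e3,1)),float(round(np.degrees(np.arctan2(v[1],v[0])),1))) for v in e])
E
```

```text
[0.56207797 0.39011318]
[(49.3, 107.4), (104.0, 17.7), (49.7, -72.4), (104.2, -162.5)]
[0.56203367 0.39054053]
[(64.3, 108.0), (131.5, 18.0), (65.3, -72.4), (131.0, -162.4)]
```

carry_out --steps '[[[0,0.05,-4,0,0,0],[0,0.05,-8,0,0,0],[0,0.05,-12,0,0,0],[0,0.05,-14,0,0,0],[0,0.05,-14.8,0,0,0],[0,0.05,-15.1,0,0,0],[0,0.05,-15.1,0,0,0],[0,0.05,-15.1,0,0,0],[0,0.05,-15.1,0,0,0]]]'

```text
time_s: 21.72
tcp_pos: [0.5622, 0.3903, 0.05]
ee_rot: [[-0.305, 0.001, -0.952], [0.952, 0.001, -0.305], [0.001, -1.0, -0.001]]
wrist_force: [-0.2, -0.9, -0.2]
gripper_width: 1.001
```

carry_out --steps '[[[0,0,-0.1,0,0,0],[0,0,-0.12,0,0,0],[0,0,-0.12,0,0,0],[0,0,-0.12,0,0,0]]]'

```text
time_s: 22.22
tcp_pos: [0.562, 0.39, 0.048]
ee_rot: [[-0.305, -0.0, -0.952], [0.952, -0.0, -0.305], [-0.0, -1.0, 0.0]]
wrist_force: [0.7, -0.5, -0.2]
gripper_width: 0.999
```

carry_out --steps '[[[0,0,-0.04,0,0,0],[0,0,-0.04,0,0,0],[0,0,-0.04,0,0,0],[0,0,-0.04,0,0,0],[0,0,-0.04,0,0,0],[0,0,-0.04,0,0,0],[0,0,-0.04,0,0,0]]]' --fingers 255

```text
time_s: 23.1
tcp_pos: [0.562, 0.3902, 0.0477]
ee_rot: [[-0.305, 0.0, -0.952], [0.952, 0.0, -0.305], [0.0, -1.0, -0.0]]
wrist_force: [0.2, 0.2, -0.6]
gripper_width: 0.568
```

carry_out --steps '[[[0,0,0.5,0,0,0],[0,0,1.5,0,0,0],[0,0,3,0,0,0],[0,0,5,0,0,0],[0,0,7,0,0,0],[0,0,7,0,0,0]]]'

```text
time_s: 23.85
tcp_pos: [0.5631, 0.391, 0.1208]
ee_rot: [[-0.305, 0.004, -0.952], [0.952, 0.004, -0.305], [0.003, -1.0, -0.005]]
wrist_force: [-0.1, 0.9, -4.2]
gripper_width: 0.567
```

```bash
python3 - <<'E'
from h import *
s=sense();print(s["time_s"],s["tcp_pos"],s["gripper_width"],s["wrist_force"],s["moment"])
w=cap("wrist","w10")
E
```

```text
23.85 [0.56314542 0.39103792 0.12077957] 0.5670467303975599 [-0.09917226  0.88565018 -4.15588092] [ 0.01750942 -0.1236829   0.00313361]
```

View pics/w10.png

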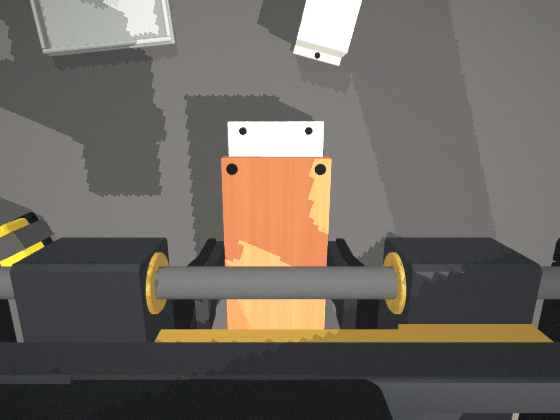

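carry_out --steps '[[[-0.2,-1.5,1,0,0,-0.02],[-0.8,-4.5,2,0,0,-0.06],[-1.6,-8.5,3,0,0,-0.1],[-2.5,-12.5,3,0,0,-0.15],[-3.4,-16.5,3,0,0,-0.2],[-4.2,-20.5,3,0,0,-0.25],[-5,-24.5,3,0,0,-0.3],[-5.8,-28.5,3,0,0,-0.35],[-6.7,-32.5,3,0,0,-0.4],[-7.5,-36.5,3,0,0,-0.45],[-8.3,-40.5,3,0,0,-0.5],[-9.2,-44.5,3,0,0,-0.55],[-10,-48.5,3,0,0,-0.6],[-10.8,-52.5,3,0,0,-0.65],[-11.6,-56,3,0,0,-0.69],[-12.2,-59,3,0,0,-0.71],[-12.4,-60.3,3,0,0,-0.71],[-12.4,-60.3,3,0,0,-0.71],[-12.4,-60.3,3,0,0,-0.71],[-12.4,-60.3,3,0,0,-0.71]]]'

```text
time_s: 26.4
tcp_pos: [0.4381, -0.2123, 0.1477]
ee_rot: [[0.388, -0.0, -0.921], [0.921, 0.0, 0.388], [0.0, -1.0, 0.0]]
wrist_force: [0.1, -0.4, -4.4]
gripper_width: 0.57
```

```bash
python3 - <<'E'
from h import *
s=sense();print(s["time_s"],s["tcp_pos"],s["gripper_width"],s["wrist_force"],s["moment"],s["ee_rot"][:,0])
w=cap("wrist","w11");crop(w,160,70,400,270,3,"w11c")
E
```

```text
26.4 [ 0.4381076  -0.21230149  0.14769153] 0.569982180120083 [ 0.14039127 -0.37128958 -4.40376276] [-0.11018802 -0.12285965 -0.00269572] [3.88480990e-01 9.21456736e-01 5.88078221e-05]
```

View pics/w11c.png

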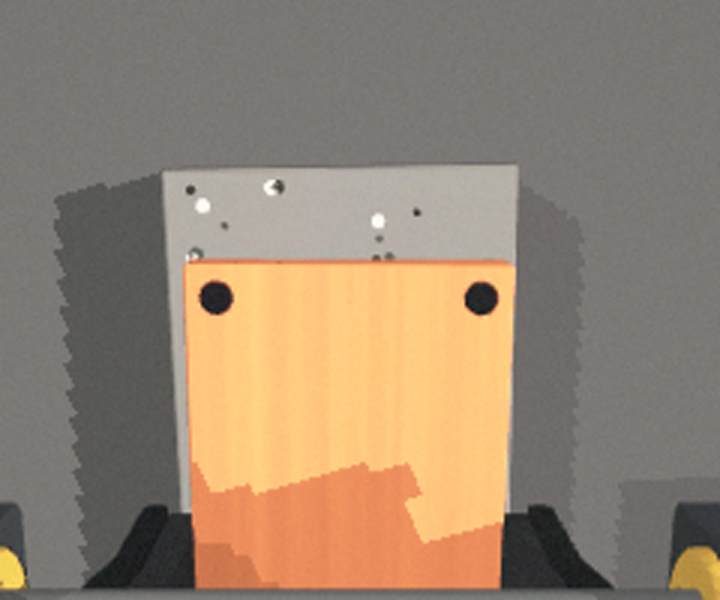

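```bash
python3 - <<'E'
from h import *
w=cap("wrist")
R=lambda p,z: ray(w,np.array(p)/3+[160,70],z)[:,:2]
A=R([(163,171),(518,165),(511,510),(183,510)],.03)
for v in (A[1]-A[0],A[2]-A[1],A[3]-A[0]): print(np.hypot(*v),np.degrees(np.arctan2(v[1],v[0])))
zt=.147-.047+.04
M=R([(185,263),(515,263),(502,520),(194,520)],zt)
for v in (M[1]-M[0],M[2]-M[1],M[3]-M[0]): print(np.hypot(*v),np.degrees(np.arctan2(v[1],v[0])))
t=np.radians(-23.3);u=np.array([np.cos(t),np.sin(t)])
print(A[:2].mean(0)+.065*u,M[:2].mean(0)+.052*u)
E
```

```text
0.08895086669834738 68.03378138913546
0.0913788683599707 -21.7248765281882
0.08992947655503582 -21.978670455661426
0.04968661927820048 67.09535114669626
0.04103835516630266 -23.483011706716805
0.04104527628232604 -23.129676645743515
[ 0.4388724 -0.2159846] [ 0.43870207 -0.21351114]
```

carry_out --steps '[[[0,0,-2,0,0,0.01],[0.05,-0.1,-5,0,0,0.023],[0.05,-0.1,-7.5,0,0,0.023],[0.05,-0.1,-9,0,0,0.023],[0.05,-0.1,-9.6,0,0,0.023],[0.05,-0.1,-9.85,0,0,0.023],[0.05,-0.1,-10,0,0,0.023],[0.05,-0.1,-10.1,0,0,0.023],[0.05,-0.1,-10.1,0,0,0.023],[0.05,-0.1,-10.1,0,0,0.023]]]'

```text
time_s: 27.75
tcp_pos: [0.4386, -0.214, 0.0469]
ee_rot: [[0.368, 0.0, -0.93], [0.93, -0.0, 0.368], [0.0, -1.0, -0.0]]
wrist_force: [0.2, -0.2, -3.7]
gripper_width: 0.566
```

carry_out --steps '[[[0,0,-0.05,0,0,0],[0,0,-0.1,0,0,0],[0,0,-0.1,0,0,0]]]'

```text
time_s: 28.12
tcp_pos: [0.4385, -0.214, 0.0456]
ee_rot: [[0.368, -0.0, -0.93], [0.93, 0.0, 0.368], [-0.0, -1.0, 0.0]]
wrist_force: [0.1, 1.0, -3.4]
gripper_width: 0.571
```

carry_out --steps '[[[0,0,-0.05,0,0,0],[0,0,-0.05,0,0,0]]]'

```text
time_s: 28.38
tcp_pos: [0.4385, -0.214, 0.0456]
ee_rot: [[0.368, 0.0, -0.93], [0.93, -0.0, 0.368], [-0.0, -1.0, -0.0]]
wrist_force: [-0.4, 0.8, 1.3]
gripper_width: 0.567
```

carry_out --steps '[[[0,0,-0.04,0,0,0],[0,0,-0.04,0,0,0]]]'

```text
time_s: 28.62
tcp_pos: [0.4385, -0.214, 0.0455]
ee_rot: [[0.368, 0.0, -0.93], [0.93, -0.0, 0.368], [-0.0, -1.0, -0.0]]
wrist_force: [-2.8, 2.0, 6.5]
gripper_width: 0.572
```

carry_out --steps '[[[0,0,0.05,0,0,0],[0,0,0.05,0,0,0],[0,0,0.05,0,0,0],[0,0,0.05,0,0,0],[0,0,1,0,0,0],[0,0,3,0,0,0],[0,0,6,0,0,0],[0,0,10,0,0,0],[0,0,14,0,0,0],[0,0,15,0,0,0],[0,0,15,0,0,0]]]' --fingers 0

```text
time_s: 30.0
tcp_pos: [0.4385, -0.2139, 0.1953]
ee_rot: [[0.369, 0.001, -0.93], [0.93, 0.0, 0.369], [0.001, -1.0, -0.001]]
wrist_force: [-1.3, -0.4, -0.9]
gripper_width: 1.003
```

```bash
python3 - <<'E'
from h import *
s=sense();print(s["time_s"],s["tcp_pos"],s["gripper_width"])
w=cap("wrist","w12")
E
```

```text
30.0 [ 0.43845617 -0.21388035  0.19525826] 1.0034924594379153
```

View pics/w12.png

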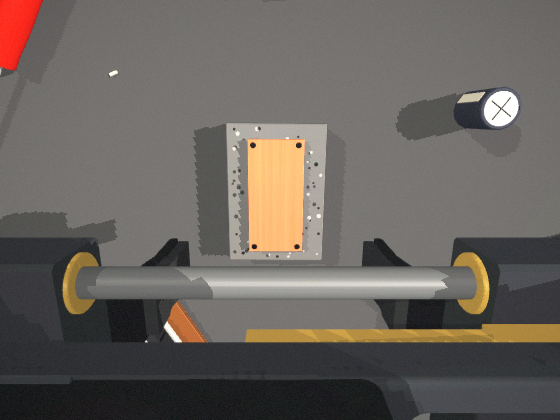

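carry_out --steps '[[[0.5,2.5,0,0,0,0.04],[1.4,7,0,0,0,0.09],[2.4,12,0,0,0,0.14],[3.5,17,0,0,0,0.2],[4.5,22,0,0,0,0.26],[5.5,27,0,0,0,0.32],[6.5,32,0,0,0,0.38],[7.5,37,0,0,0,0.44],[8.5,42,0,0,0,0.5],[9.5,47,0,0,0,0.56],[10.5,52,0,0,0,0.62],[11.5,56.5,0,0,0,0.67],[12.2,59.5,0,0,0,0.69],[12.4,60.5,0,0,0,0.69],[12.4,60.5,0,0,0,0.69],[12.4,60.5,0,0,0,0.69],[12.4,60.5,0,0,0,0.69]]]'

```text
time_s: 32.17
tcp_pos: [0.5625, 0.39, 0.1951]
ee_rot: [[-0.307, 0.0, -0.952], [0.952, 0.0, -0.307], [0.0, -1.0, -0.0]]
wrist_force: [-0.3, -0.1, 0.2]
gripper_width: 1.0
```

```bash
python3 - <<'E'
from h import *
s=sense();print(s["time_s"],s["tcp_pos"],s["ee_rot"][:,0])
w=cap("wrist","w13");crop(w,210,100,350,270,4,"w13c")
E
```

```text
32.175 [0.56247048 0.38996888 0.19513111] [-3.06725051e-01  9.51798160e-01  7.64314854e-05]
```

View pics/w13c.png

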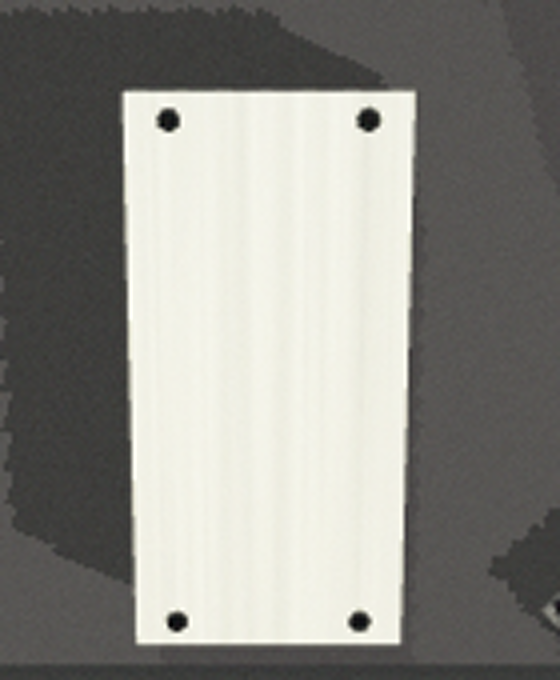

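View pics/w13.png

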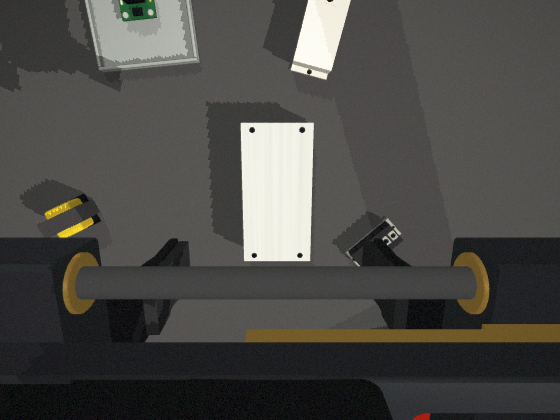

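```bash
python3 - <<'E'
from h import *
w=cap("wrist")
P=ray(w,np.array([(122,91),(415,91),(402,644),(137,644)])/4+[210,100],.032)[:,:2];print(P.mean(0));e=np.roll(P,-1,0)-P
print([ (float(round(np.hypot(*v)*1e3,1)),float(round(np.degrees(np.arctan2(v[1],v[0])),1))) for v in e])
E
```

```text
[0.56198496 0.39050693]
[(64.3, 107.8), (130.5, 18.0), (64.4, -72.2), (130.5, -162.0)]
```

carry_out --steps '[[[-0.05,-0.05,-4,0,0,0],[-0.05,-0.05,-8,0,0,0],[-0.05,-0.05,-12,0,0,0],[-0.05,-0.05,-15,0,0,0],[-0.05,-0.05,-16.5,0,0,0],[-0.05,-0.05,-17.1,0,0,0],[-0.05,-0.05,-17.1,0,0,0],[-0.05,-0.05,-17.1,0,0,0],[-0.05,-0.05,-17.1,0,0,0],[-0.05,-0.05,-17.1,0,0,0]]]'

```text
time_s: 33.52
tcp_pos: [0.5622, 0.3907, 0.0244]
ee_rot: [[-0.308, 0.001, -0.951], [0.951, 0.001, -0.308], [0.001, -1.0, -0.001]]
wrist_force: [0.0, 0.0, -0.0]
gripper_width: 1.005
```

carry_out --steps '[[[0,0,0,0,0,0],[0,0,0,0,0,0],[0,0,0,0,0,0],[0,0,0,0,0,0],[0,0,0,0,0,0]]]' --fingers 255

```text
time_s: 34.15
tcp_pos: [0.562, 0.3906, 0.0237]
ee_rot: [[-0.308, -0.0, -0.951], [0.951, 0.0, -0.308], [0.0, -1.0, -0.0]]
wrist_force: [0.6, 0.6, -0.3]
gripper_width: 0.735
```

carry_out --steps '[[[0,0,0.5,0,0,0],[0,0,1.5,0,0,0],[0,0,3.5,0,0,0],[0,0,6,0,0,0],[0,0,9,0,0,0],[0,0,12,0,0,0],[0,0,13,0,0,0],[0,0,13,0,0,0]]]'

```text
time_s: 35.15
tcp_pos: [0.5618, 0.3905, 0.1539]
ee_rot: [[-0.307, -0.0, -0.952], [0.952, 0.001, -0.307], [0.001, -1.0, -0.0]]
wrist_force: [-1.0, 0.5, -5.0]
gripper_width: 0.732
```

carry_out --steps '[[[0.4,-1.5,0,0,0,-0.01],[1.2,-4.5,0,0,0,-0.04],[2.3,-8.5,0,0,0,-0.08],[3.4,-12.5,0,0,0,-0.12],[4.5,-16.5,0,0,0,-0.16],[5.6,-20.5,0,0,0,-0.2],[6.7,-24.5,0,0,0,-0.24],[7.8,-28.5,0,0,0,-0.28],[8.8,-32.5,0,0,0,-0.32],[9.6,-35.5,0,0,0,-0.34],[10,-36.8,0,0,0,-0.34],[10,-36.8,0,0,0,-0.34],[10,-36.8,0,0,0,-0.34],[10,-36.8,0,0,0,-0.34]]]'

```text
time_s: 36.9
tcp_pos: [0.6618, 0.0237, 0.1537]
ee_rot: [[0.026, -0.0, -1.0], [1.0, 0.0, 0.026], [0.0, -1.0, 0.0]]
wrist_force: [0.1, 1.1, -4.2]
gripper_width: 0.732
```

```bash
python3 - <<'E'
from h import *
s=sense();print(s["time_s"],s["tcp_pos"],s["ee_rot"][:,0],s["gripper_width"])
w=cap("wrist","w14");crop(w,180,80,380,270,3,"w14c")
im=cv2.imread("pics/wrist0.png");cv2.imwrite("pics/w0c.png",cv2.resize(im[120:255,165:325],None,fx=4,fy=4,interpolation=2))
E
```

```text
36.9 [0.66178583 0.0236616  0.15372698] [2.56725224e-02 9.99670400e-01 1.17394276e-04] 0.7315776222632034
```

View pics/w14c.png

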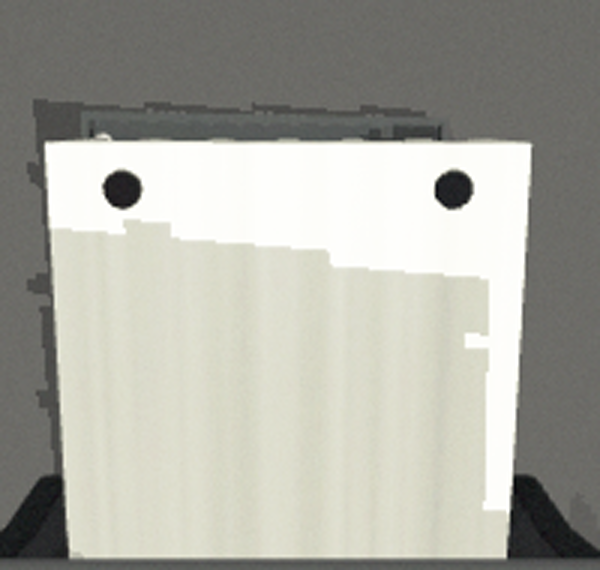

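View pics/w0c.png

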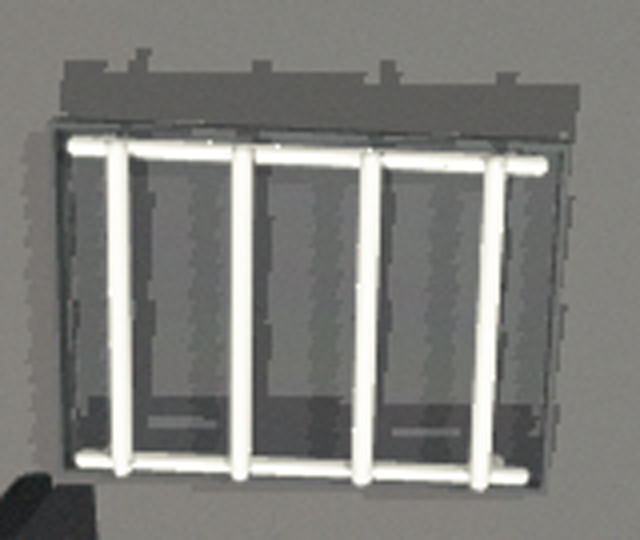

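```bash
python3 - <<'E'
from h import *
np.set_printoptions(precision=4,suppress=True)
c={};f=210/np.tan(np.radians(62.630199994577424/2));c["K"]=np.array([[f,0,275.45179879],[0,f,208.59027],[0,0,1]])
c["R"]=cv2.Rodrigues(np.array([2.05171794e-03,3.11448953,.395376778]))[0];c["tvec"]=np.array([.623961,-.03011371,.39088255])
g=lambda p,z:ray(c,np.array(p)/4+[165,120],z)[:,:2]
T=g([(117,143),(243,148),(372,153),(495,158)],.019);B=g([(122,470),(239,476),(361,481),(480,486)],.019)
print(T,B,(T.mean(0)+B.mean(0))/2)
for v in (T[0]-T[3],B[0]-B[3],*(B-T)): print(np.hypot(*v),np.degrees(np.arctan2(v[1],v[0])))
P=g([(52,122),(570,145),(545,490),(63,470)],.012);print(P.mean(0));e=np.roll(P,-1,0)-P
print([ (float(round(np.hypot(*v)*1e3,1)),float(round(np.degrees(np.arctan2(v[1],v[0])),1))) for v in e])
# heatsink in hand
w=cap("wrist")
M=ray(w,np.array([(44,142),(531,142),(513,490),(65,490)])/3+[180,80],.1537-.0237+.032)[:,:2]
for v in (M[1]-M[0],M[2]-M[1],M[3]-M[0]): print("hs",np.hypot(*v),np.degrees(np.arctan2(v[1],v[0])))
t=np.radians(-1.5);print(M[:2].mean(0)+.065*np.array([np.cos(t),np.sin(t)]))
Q=ray(w,np.array([(82,112),(443,122)])/3+[180,80],.012)[:,:2];print(Q,"pan end")
E
```

```text
[[ 0.7094 -0.0323]
 [ 0.6763 -0.031 ]
 [ 0.6424 -0.0296]
 [ 0.6099 -0.0283]] [[0.7134 0.0584]
 [0.6808 0.0602]
 [0.6467 0.0618]
 [0.6134 0.0633]] [0.6615 0.0153]
0.09951312697181056 -2.3362624996756796
0.1001618912690543 -2.8139904511021303
0.09083860889531752 87.4577458599134
0.09134154911114083 87.17988804259417
0.09152235396484623 87.2886921883776
0.09167370851540804 87.86292279760941
[0.661  0.0149]
[(138.6, 177.4), (98.2, 87.1), (137.5, -2.6), (98.1, -92.3)]
hs 0.06447220105109128 88.47800284874587
hs 0.048851804453554436 -1.1780001751893128
hs 0.048863921898947824 -1.3284222333042304
[0.6617 0.0227]
[[ 0.5906 -0.0312]
 [ 0.5958  0.0668]] pan end
```

carry_out --steps '[[[0.05,-0.3,-1.5,0,0,-0.01],[0.05,-0.75,-4,0,0,-0.023],[0.05,-0.75,-6.5,0,0,-0.023],[0.05,-0.75,-8.5,0,0,-0.023],[0.05,-0.75,-9.8,0,0,-0.023],[0.05,-0.75,-10.4,0,0,-0.023],[0.05,-0.75,-10.7,0,0,-0.023],[0.05,-0.75,-10.85,0,0,-0.023],[0.05,-0.75,-10.85,0,0,-0.023],[0.05,-0.75,-10.85,0,0,-0.023]]]'

```text
time_s: 38.25
tcp_pos: [0.6627, 0.0151, 0.0458]
ee_rot: [[0.05, 0.001, -0.999], [0.999, 0.0, 0.05], [0.0, -1.0, -0.001]]
wrist_force: [0.5, -0.4, -4.1]
gripper_width: 0.731
```

```bash
python3 - <<'E'
from h import *
a=cap("scene");b=cap("side");crop(a,220,215,310,295,4,"sc15");crop(b,195,160,305,235,4,"sd15")
A=cv2.imread("pics/sc15.png");B=cv2.imread("pics/sd15.png")
h=max(A.shape[0],B.shape[0]);z=np.zeros((h,A.shape[1]+B.shape[1],3),np.uint8);z[:A.shape[0],:A.shape[1]]=A;z[:B.shape[0],A.shape[1]:]=B;cv2.imwrite("pics/both15.png",z)
E
```

```text
(no output)
```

View pics/both15.png

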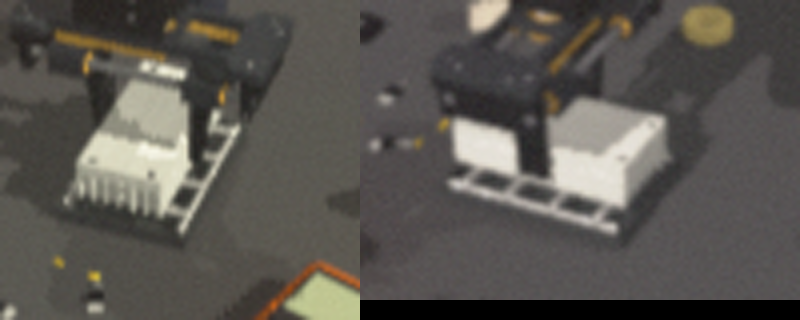

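```bash
python3 - <<'E'
from h import *
np.set_printoptions(precision=4,suppress=True)
a=cap("scene");b=cap("side")
crop(a,228,240,275,280,14,"sc16");crop(b,300-0-95,185,275,228,9,"sd16")
def pr(c,x,y,yaw,L,W,z):
    t=np.radians(yaw);u=np.array([np.cos(t),np.sin(t)]);n=np.array([-u[1],u[0]])
    return proj(c,[[*(np.array([x,y])+sx*L/2*u+sy*W/2*n),z] for sx,sy in((1,-1),(1,1),(-1,1),(-1,-1))])
for n,c in(("scene",a),("side",b)):
    print(n,"hs bottom",pr(c,.6622,.0152,-2.8,.13,.064,.022).tolist())
    print("hs top",pr(c,.6622,.0152,-2.8,.13,.064,.054).tolist())
    print("pan top",pr(c,.662,.015,-2.7,.14,.1,.012).tolist())
E
```

```text
scene hs bottom [[240.02189784647044, 264.76226088959015], [260.8319798672371, 269.9303147325852], [275.9852837937097, 243.66813646236042], [256.4745725927296, 239.1667004648239]]
hs top [[239.7586696880735, 256.11393682976046], [260.8509497674768, 261.24347996745644], [276.19571561297926, 235.2769922008052], [256.4371546804598, 230.8162620523317]]
pan top [[233.657844224263, 267.0130321655289], [266.1412525706394, 275.11104568823583], [281.91852228294624, 246.51442458091606], [251.61007964012873, 239.53204089754686]]
side hs bottom [[230.28539914965484, 187.85424591726263], [218.74974601535644, 199.56576871897252], [260.85312112780497, 211.44610575109274], [271.11261401741484, 198.84448196800994]]
hs top [[229.56150189110656, 178.4731859700878], [217.80550071482978, 189.9950529270792], [260.5958452709107, 201.72012065085357], [271.03467233482945, 189.3066435012504]]
pan top [[232.12538855163012, 187.16989890607715], [214.18422658713266, 205.53043005692916], [259.7454198172911, 218.6135647693515], [275.54975170713533, 198.75964912519927]]
```

View pics/sc16.png

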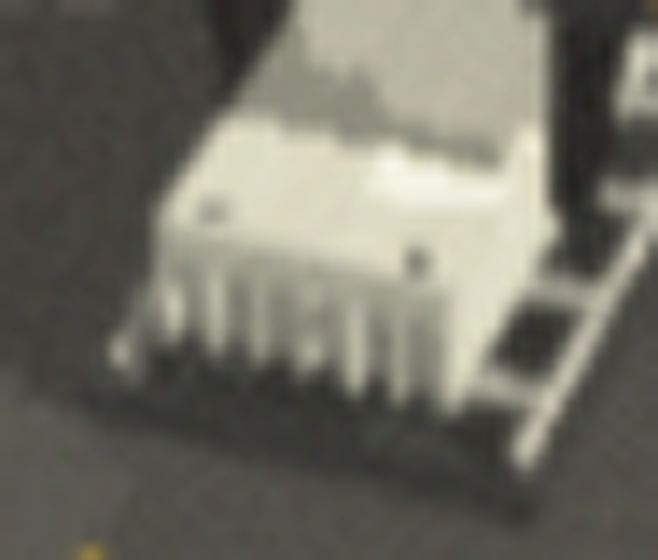

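View pics/sd16.png

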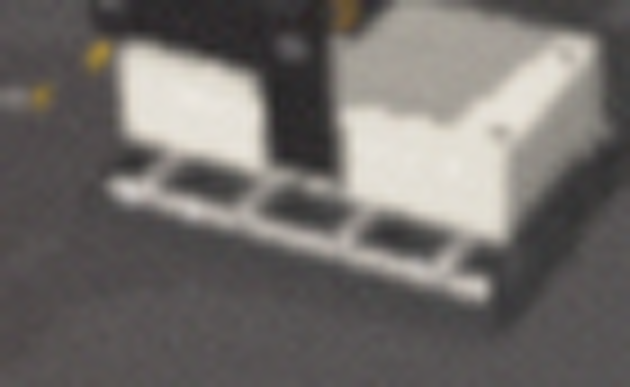

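```bash
python3 - <<'E'
from h import *
a=cap("scene");b=cap("side")
# rays from observed pixels: relative positions in same camera
t=np.radians(-2.7);u=np.array([np.cos(t),np.sin(t)]);n=np.array([-u[1],u[0]]);c0=np.array([.662,.015])
def loc(c,p,z):
    P=ray(c,p,z)[:,:2]-c0;return (np.c_[P@u,P@n]*1e3).round(1).tolist()
s=lambda l:np.array(l)/14+[228,240]; d=lambda l:np.array(l)/9+[205,185]
for z in(.014,.017): print("scene rail ends",loc(a,s([(120,358),(523,455)]),z))
print("scene hs top",loc(a,s([(160,232),(452,298)]),.054),"bot",loc(a,s([(455,405)]),.022))
for z in(.014,.017): print("side rail ends +y",loc(b,d([(112,187),(485,288)]),z))
print("side hs bot +y",loc(b,d([(122,138),(503,240)]),.022),"top",loc(b,d([(120,42),(508,138)]),.054))
E
```

```text
scene rail ends [[63.3, -43.7], [62.5, 44.8]]
scene rail ends [[66.5, -42.2], [65.7, 46.0]]
scene hs top [[67.3, -32.0], [66.0, 30.7]] bot [[61.5, 29.7]]
side rail ends +y [[59.7, 49.5], [-66.0, 47.0]]
side rail ends +y [[57.4, 52.9], [-67.8, 50.4]]
side hs bot +y [[63.8, 35.5], [-65.3, 33.2]] top [[64.8, 30.1], [-64.0, 25.8]]
```

carry_out --steps '[[[-0.1,0.1,0,0,0,0],[-0.1,0.1,-0.1,0,0,0],[-0.1,0.1,-0.1,0,0,0]]]'

```text
time_s: 38.92
tcp_pos: [0.6614, 0.016, 0.0441]
ee_rot: [[0.05, -0.0, -0.999], [0.999, -0.0, 0.05], [-0.0, -1.0, 0.0]]
wrist_force: [-0.5, -0.8, -4.8]
gripper_width: 0.736
```

carry_out --steps '[[[0,0,-0.05,0,0,0],[0,0,-0.05,0,0,0]]]'

```text
time_s: 39.17
tcp_pos: [0.6615, 0.016, 0.0437]
ee_rot: [[0.05, 0.0, -0.999], [0.999, -0.0, 0.05], [-0.0, -1.0, -0.0]]
wrist_force: [-0.0, -0.2, -4.8]
gripper_width: 0.734
```

carry_out --steps '[[[0,0,-0.04,0,0,0],[0,0,-0.04,0,0,0]]]'

```text
time_s: 39.42
tcp_pos: [0.6615, 0.016, 0.0437]
ee_rot: [[0.05, 0.0, -0.999], [0.999, -0.0, 0.05], [-0.0, -1.0, -0.0]]
wrist_force: [-0.5, 0.1, -1.7]
gripper_width: 0.735
```

carry_out --steps '[[[0,0,-0.04,0,0,0],[0,0,-0.04,0,0,0]]]'

```text
time_s: 39.67
tcp_pos: [0.6616, 0.016, 0.0436]
ee_rot: [[0.05, 0.0, -0.999], [0.999, -0.0, 0.05], [-0.0, -1.0, -0.0]]
wrist_force: [-2.9, 0.6, 1.0]
gripper_width: 0.729
```

Contact. Release and rise.

carry_out --steps '[[[0,0,0,0,0,0],[0,0,0,0,0,0],[0,0,0,0,0,0],[0,0,0,0,0,0],[0,0,1,0,0,0],[0,0,3,0,0,0],[0,0,6,0,0,0],[0,0,10,0,0,0],[0,0,14,0,0,0],[0,0,18,0,0,0],[0,0,20,0,0,0],[0,0,20,0,0,0],[0,0,20,0,0,0]]]' --fingers 0

```text
time_s: 41.3
tcp_pos: [0.6608, 0.016, 0.2419]
ee_rot: [[0.05, -0.002, -0.999], [0.999, 0.0, 0.05], [0.0, -1.0, 0.002]]
wrist_force: [-0.0, 0.1, -0.5]
gripper_width: 1.002
```

```bash
python3 - <<'E'
from h import *
s=sense();print(s["time_s"],s["tcp_pos"],s["gripper_width"])
w=cap("wrist","w17");crop(w,200,110,350,250,4,"w17c");cap("scene","sc17");cap("side","sd17")
E
```

```text
41.3 [0.66078218 0.01602704 0.24188642] 1.0016610688509007
```

View pics/w17c.png

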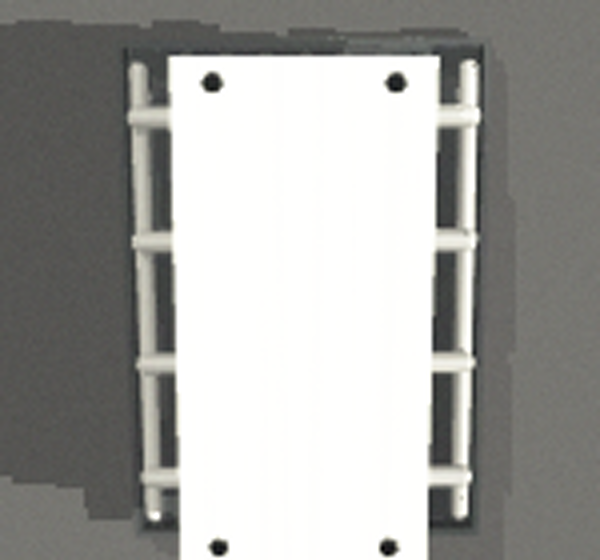

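View pics/sd17.png

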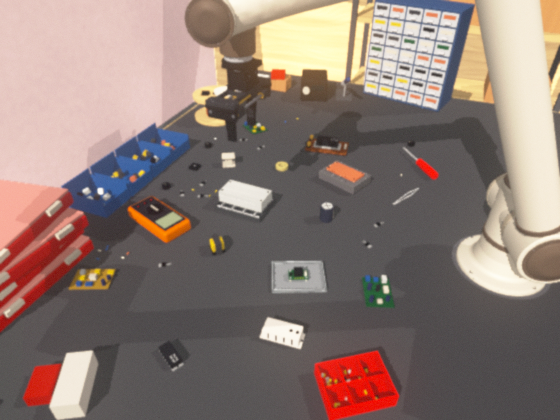

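View pics/sc17.png

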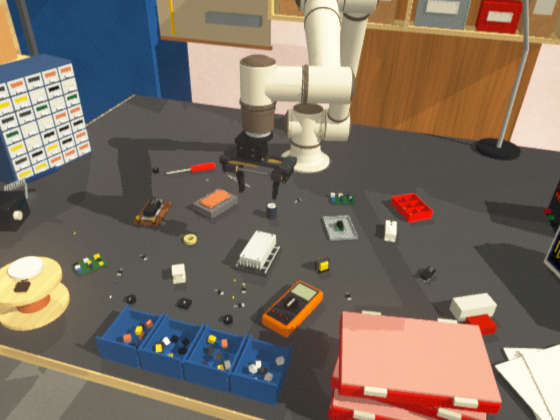

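```bash
python3 - <<'E'
from h import *
w=cap("wrist")
g=lambda p,z:ray(w,np.array(p)/4+[200,110],z)[:,:2]
P=g([(124,47),(484,45),(477,527),(140,527)],.012);print("pan",P.mean(0),np.degrees(np.arctan2(*(P[2]-P[1])[::-1])),np.hypot(*(P[2]-P[1])))
H=g([(168,56),(440,56)],.052);v=H[1]-H[0];yaw=np.degrees(np.arctan2(v[1],v[0]))-90;t=np.radians(yaw)
print("hs",H.mean(0)+.065*np.array([np.cos(t),np.sin(t)]),yaw,sense()["wrist_force"])
E
```

```text
pan [0.66199912 0.01567509] -1.9159356921988793 0.13557201363128304
hs [0.66148839 0.01502414] -2.929486463131667 [ 0.47181745 -0.09094235  0.20441678]
```

Everything lies within 1 mm of centre. The transformer and capacitor are at their original pixels: side (217,244) and (326,212).

```bash
python3 -c "
from station import ticket
print(ticket.finish_job())"
```

```text
the job is handed in; nothing more can be done
None
```

I took the power stage apart from the top down and handed the job in at about 41 s. The hand-in reports no verdict.

| Piece | Place | Last check |
|---|---|---|
| Driver board | Tray | Wrist camera put it about 1 mm from the tray's centre, turned within 1°. |
| Power module | Metal pad of the test board | Looked centred in the wrist picture; I did not measure it after release. |
| Copper spreader | Granite block | Looked centred in the wrist picture; I did not measure it after release. |
| Heatsink | Drain rack | Wrist camera put it about 1 mm from the rack's centre, turned about 1°. |

- **Setting down:** I lowered each piece in small steps until the wrist force showed contact, with a few newtons of push (up to about 10 N for the spreader). Then I opened the fingers.
- **Way up:** each piece was lifted straight up and turned only about the vertical, so all are the same way up and facing the same way as before.
- **Bystanders:** the transformer and the capacitor show at the same places in the side picture as at the start.
- **Disagreement:** the scene and side cameras differed from the wrist camera by up to about 8 mm on the rack position. I relied on the wrist camera, shifted the heatsink 1 mm before setting it down, and the last wrist picture agreed with that.

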